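# Free a part from a locked guard with the lock's recessed release

## Robot

A 6-joint arm with a two-finger parallel gripper is mounted at the origin on a cart in front of the work surface, level with it; the furniture and walls round the work are solid. World frame = base frame: x ahead of the robot, y to its left, z up, the work surface at z = 0. Lengths are in m, angles in rad, forces in N, time in s.
With the tool pointing down it reaches from about 0.325 to 0.85 m from the base axis. Payload 15.5 kg.
Tool frame: the origin (TCP) lies midway between the tips of the shut fingers; the grasp point (between the pads) lies env.grasp_offset behind it (env.grasp_offset is the distance from the TCP to the grasp point, in m); z points along the fingers, y is the line along which they close (so a half turn about z gives the same grasp; the last joint's range is limited). The gripper opens to 91 mm and grips with 3 to 60 N. Pads are 32 mm wide; open, the fingers measure 118 mm over their backs; the gripper's body (76 mm by 178 mm) begins 60 mm behind the grasp point.
Start: joints at [-1.286, 0.494, 1.345, -0, 1.302, -0.096], TCP at [0.232, -0.58, 0.214] pointing down, gripper open.
Joint ranges: [-2.91, 2.91], [-0.82, 2.16], [0.22, 2.67], [-1.22, 4.37], [0.12, 2.79], [-3.08, 3.08]. Speed limits (rad/s): [1.89, 1.89, 2.57, 3.01, 3.01, 3.01].

## Interface

Orientations are given as a rotation vector (axis times angle).
In Python, from cell import env gives the robot as it stands.
- The arm moves only by the tool send_path, called after "Call:" as a command line: name --argument value ..., lists and objects as JSON in quotes. Schema: {"type":"object","properties":{"rows":{"type":"array","items":{"type":"object","properties":{"finger_gap":{"type":"number"},"tx":{"type":"number"},"ty":{"type":"number"},"tz":{"type":"number"},"twist":{"type":"number"}},"additionalProperties":false,"required":["finger_gap"]},"minItems":1,"maxItems":20},"clamp_n":{"type":"number"},"only":{"type":"string"},"quiet":{"type":"boolean"},"lines":{"type":"string"}},"required":["rows"],"additionalProperties":false}. rows is a list of rows, 1 to 20 of them, each an object with the fields finger_gap (the finger opening in m), tx, ty, tz (the shift in a scale on which 1.0 is 0.4 m), twist (a turn about the tool's z in a scale on which 1.0 is pi rad); a field left out counts as zero (the opening has to be given); each row is the pose to reach, as a shift and turn from the pose commanded when the call began, along the tool's axes at that moment; what a row does not reach only later rows make up. A row lasts 1/10 s, in which the tool goes at most 0.05 m and 0.15 rad, less where a joint would pass 70% of its speed; a pose out of reach is approached as far as the arm can. The fingers move at their own pace and stop on an object; clamp_n is the grip in N (left out, the last holds). Time passes only in rows, so rows that do not move let the fingers close. The tool returns the time, the measured TCP pose, the force, the opening and the grip force at its end. only (a regular expression) keeps the lines of the reply that match it, lines (a string "A,B") keeps lines A to B, and quiet returns only ok. Shift and turn numbers lie between -1 and 1, and a call with a number outside is refused. Input that does not fit is refused with a message, and nothing moves.
- env.read_state(): the state, without advancing time (a new reading comes with each control period).
- env.grab_frame(name): name is "side" or "top"; returns a dict with "image" (420x560x3 uint8, blue, green, red), "fx", "fy", "cx", "cy" (pixels), "T" (4x4, takes a point from camera to world coordinates). Camera axes: x right, y up, looking along -z (the intrinsics and any distortion apply to the point x, -y, -z); pixel columns grow to the right and rows downward; lengths in m; the calibration is good to about 2 mm. A picture is of the moment at which its call begins. There is no depth.
- env.sign_off(): hands the job in; it is judged then, once.
The state is a dict: "t": time; "q": joint angles; "dq": joint speeds; "joint_torque": joint torques, N m; "position": TCP position; "ee_rot": TCP orientation; "contact_force": force on the tool from outside, world axes, zero at the start; "moment": the same for the moment, N m; "gripper_width": finger opening in m; "gripper_force": force on a finger pad.
Only numpy, scipy, OpenCV 4.12 (cv2) and the standard library are available. Lean on these libraries where they do the work, as an engineer would, in place of code of your own. Each camera call takes 0.05 s, during which the arm holds its last target. There are 200 camera calls.

## Task

The power is off, so the clear guard of the gauging station is still locked over a finished steel block. Take the yellow screwdriver from the wooden tool block, push the red release plunger down at the bottom of the hole in the yellow guard lock until the guard springs open, and hang the screwdriver back in its hole in the tool block. Then lift the steel block out and set it down flat in the grey parts tray without dropping it; leave the glue bottle, the bearing and the steel spacer where they are.

Things in the scene. Friction and masses are not known exactly. Their poses are not given: they have to be found in the camera images.
- screwdriver: yellow-handled screwdriver, 185 mm long, hanging upright, tip down, in the wooden tool block. Its own y axis runs from the tip to the end of the handle, so y points up. In its frame the tip is at y = -92 mm; the round handle, 26 mm thick, runs from y = -8 to +92 mm; the tool's axis lies at x = 0, z = 13 mm. Blade and shank are at most 6 mm wide
- driver_tip (a point): the tip of the screwdriver's blade, on the tool's axis (blade 6 x 4 mm)
- driver_grip (a point): point on the screwdriver's axis in its handle, 147 mm from the tip and 37 mm below the handle's end: a good place to grip from above, the fingers to either side
- tool_stand: light wooden tool block, fixed, 56 x 92 x 100 mm high; origin at the centre of the underside, z up, its long side along y. Two upright blind holes: at y = +24 mm the screwdriver's, at y = -22 mm one with a black felt marker that stands out to 141 mm high and is fixed.
- stand_hole (a point): centre of the screwdriver's hole, 14 mm across and 94 mm deep, in the upper face of the tool block, 100 mm above the bench. The handle's shoulder rests on this face: when hung the tip is about 86 mm below it.
- station: gauging station, fixed: 12 mm dark grey base plate with the part's nest, a clear guard over it and, at its +y side, the yellow guard lock (body 42 x 100 mm, its top 52 mm above the bench). Origin at the underside of the plate below the middle of the nest, z up; the guard's hinge runs along y, 76 mm from the origin on the +x side
- bore_mouth (a point): centre of the mouth of the release hole in the top of the guard lock, 52 mm above the bench, 13 mm across, straight down, in a small square steel plate. It lies 95 mm sideways from the guard's wall.
- release_top (a point): centre of the top face of the red release plunger (10 mm across) inside that hole, 12 mm below the mouth when not pressed; it moves down with the plunger
- release (a joint): travel of the plunger in m: 0 up, 0.006 pressed to its stop; spring from 1.5 N at the start to 5 N at the stop. The lock frees the guard once it is beyond about 0.0045; let go, it springs back.
- guard (a joint): angle of the guard in rad: about 0 shut and locked, 1.75 fully open. Shut, it is a clear box 140 mm (x) by 130 mm (y), its top 85 mm above the bench. Once freed its sprung hinge lifts it open by itself in about 1.2 s, front edge rising, and it stays there, standing up about 175 mm high at the hinge and leaning away over the far side, so that the nest is free from above
- block: milled steel block with bores, 45 x 60 x 32 mm (own x, y, z), about 0.55 kg; origin at the centre of its underside, z up. It stands in the nest, on the 12 mm plate, its 60 mm side along the station's x, with about 3 mm play; grip it across its 45 mm (own x), fingertips 8 mm or more above the plate.
- parts_tray: shallow grey tray with black rubber lining, fixed; 100 x 120 mm outside (own x, y), walls 3 mm thick, rim 18 mm high; origin at the centre of its underside, z up
- tray_floor (a point): centre of the tray's lining, 5 mm above the bench; the free floor is 94 x 114 mm
- thread_lock: bystander: white glue bottle with red cap, 47 mm across, 134 mm high, standing; origin under its centre
- bearing: bystander: ball bearing lying flat, 47 mm across, 14 mm high; origin under its centre
- nest (a point): middle of the nest on the plate's upper face, axes as the station. Front stop at x = -37 mm, 8 mm high; four dowels 6 mm high at x = +-22, y = +-28.5 mm; a probe block from x = 44 to 60 mm, 28 mm high, with two brass probes that reach to x = 33 mm. Beside the middle of the block (y sides) the plate is clear
- spacer: bystander: turned steel spacer, 25 mm across, 50 mm high, standing; origin under its centre

How it is judged:
By the outcome, as a careful person would: the job done as asked, in the order asked, and still so for the second after the job is handed in, with the robot touching nothing.
It also fails if it takes over 64 s, if anything falls off the work surface, if the arm or the gripper's body presses on something with over 40 N, if the wrist force passes 120 N, or if a joint passes its speed limit or range.

## Working session

There is one attempt and no reset: what is moved stays moved. The work goes in short steps, Python scripts to look and compute and a tool call to move; the robot and the scene stay as the last step left them, time stands still between calls to the robot, and variables do not carry over. Pictures are saved under pics/ and viewed, at most 10 in all, crops included, and the job is handed in when it is done.

```bash
ls; mkdir -p pics
```

Run:
```python
from cell import env
import cv2,numpy as np
for n in("top","side"):
    f=env.grab_frame(n);cv2.imwrite(f"pics/{n}0.png",f["image"]);print(n,{k:(np.round(f[k],4).tolist()) for k in f if k!="image"})
s=env.read_state();print(env.grasp_offset,{k:np.round(v,4).tolist() for k,v in s.items()})
```

```text
cell.py
pics
top {'fx': 500.5565, 'fy': 500.5565, 'cx': 286.4884, 'cy': 212.1501, 'T': [[0.0109, 0.9912, -0.1321, 0.3813], [-0.9997, 0.0082, -0.021, -0.3345], [-0.0197, 0.1322, 0.991, 1.3294], [0.0, 0.0, 0.0, 1.0]]}
side {'fx': 454.958, 'fy': 454.958, 'cx': 279.8987, 'cy': 207.3245, 'T': [[-0.9994, 0.0337, -0.006, 0.5431], [-0.0255, -0.6136, 0.7892, 0.4482], [0.0229, 0.7889, 0.6141, 0.7261], [0.0, 0.0, 0.0, 1.0]]}
0.0188 {'t': 0.1, 'q': [-1.2855, 0.4941, 1.3461, 0.0, 1.3025, -0.0955], 'dq': [-0.0, -0.0013, -0.0026, -0.0007, 0.0013, 0.0015], 'joint_torque': [0.0022, -88.024, -38.2545, 0.0709, 0.0482, 0.0], 'position': [0.2322, -0.5799, 0.2134], 'ee_rot': [-3.0837, -0.5943, 0.0001], 'contact_force': [-0.074, 0.4382, -0.3533], 'moment': [-0.0366, 0.011, -0.0006], 'gripper_force': 0.0, 'gripper_width': 0.091}
```

View pics/top0.png

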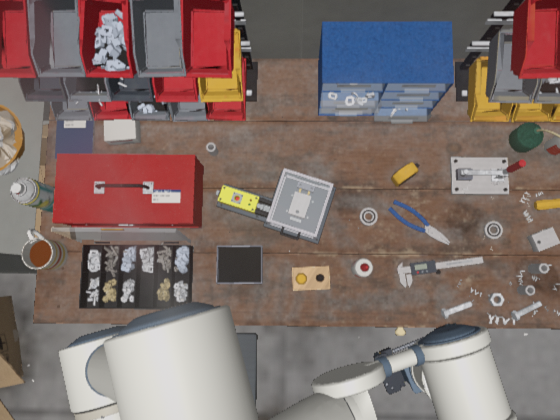

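View pics/side0.png

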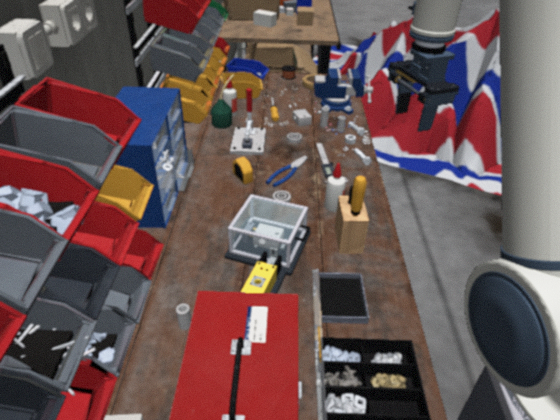

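The top picture shows the station (300,203), the lock to its left (239,198), the tray (240,265), the tool block (311,278), the bottle (364,268), the bearing (369,216) and the spacer (211,148). Next I'll enlarge the parts I need.

Run:
```python
import cv2
a=cv2.imread("pics/top0.png")[165:300,205:345];cv2.imwrite("pics/topc.png",cv2.resize(a,None,fx=4.4,fy=4.4,interpolation=cv2.INTER_CUBIC))
b=cv2.imread("pics/side0.png")[165:325,215:385];cv2.imwrite("pics/sidec.png",cv2.resize(b,None,fx=3.7,fy=3.7,interpolation=cv2.INTER_CUBIC))
```

```text
(no output)
```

View pics/topc.png

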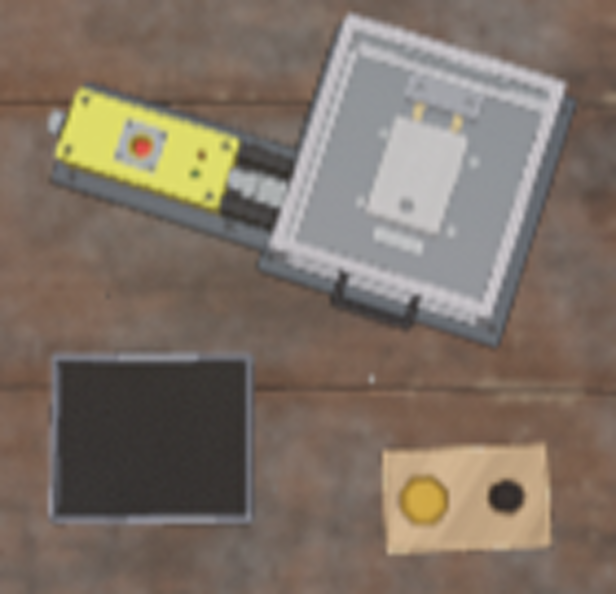

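View pics/sidec.png

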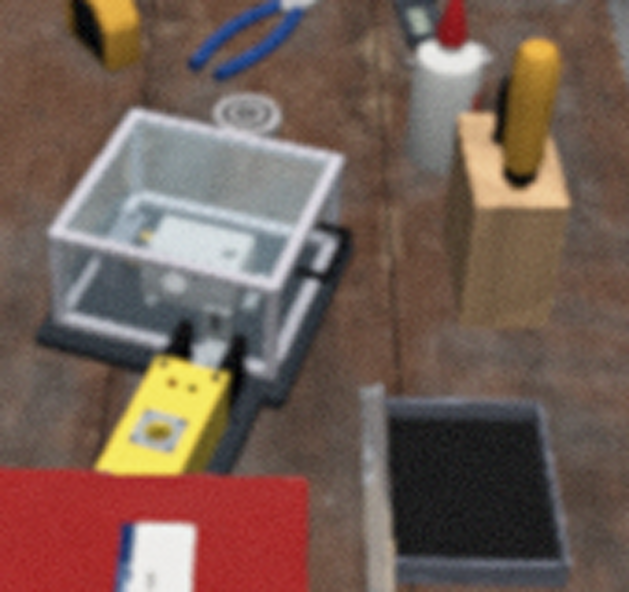

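The crops give clear corners: the lock plate at top-crop (140,145), the handle end at (424,500), the stand top, the tray rim, and the guard and block outlines. I'll turn these into positions and check them against both views.

Create h.py:
```python
from cell import env
import numpy as np
C={'top':(500.5565,500.5565,286.4884,212.1501),'side':(454.958,454.958,279.8987,207.3245)}
def ray(cam,u,v,T):
    fx,fy,cx,cy=C[cam]; d=T[:3,:3]@np.array([(u-cx)/fx,-(v-cy)/fy,-1]); return T[:3,3],d
def onz(cam,u,v,z,T):
    o,d=ray(cam,u,v,T); return o+d*(z-o[2])/d[2]
def tri(r1,r2):
    (a,d),(b,e)=r1,r2; s=np.linalg.lstsq(np.c_[d,-e],b-a,rcond=None)[0]
    p,q=a+d*s[0],b+e*s[1]; return (p+q)/2,np.linalg.norm(p-q)
```

Create m.py:
```python
from h import *
Tt,Ts=(env.grab_frame(n)["T"] for n in("top","side"))
t=lambda u,v:(205+(u+.5)/4.4-.5,165+(v+.5)/4.4-.5); s=lambda u,v:(215+(u+.5)/3.7-.5,165+(v+.5)/3.7-.5)
def P(name,z,pts,f=t,cam='top',T=Tt):
    p=np.array([onz(cam,*f(*k),z,T) for k in pts])[:,:2]
    print(name,cam,np.round(p,4).tolist(),'mean',p.mean(0).round(4))
    if len(p)==4: 
        e=np.roll(p,-1,0)-p; print('   len',np.linalg.norm(e,axis=1).round(4),'ang',np.degrees(np.arctan2(e[:,1],e[:,0])).round(1))
S=dict(f=s,cam='side',T=Ts)
P('lock',.052,[(82,88),(241,139),(219,212),(58,160)])
P('plate',.052,[(140,145)]);P('plate',.052,[(160,431)],**S);P('red',.040,[(143,147)])
P('guard',.085,[(350,15),(565,88),(490,318),(275,250)]);P('guard',.085,[(137,112),(343,157),(275,285),(52,233)],**S)
P('tray',.018,[(53,355),(250,355),(250,520),(52,520)])
P('stand',.1,[(383,450),(546,443),(550,546),(388,554)]);
P('hend',.199,[(424,500)]);P('hend',.199,[(540,48)],**S);P('hbase',.1,[(520,178)],**S);P('marker',.141,[(506,497)])
P('block',.044,[(398,115),(467,137),(440,235),(370,212)])
for n,a,b in(('plate',(140,145),(160,431)),('hend',(424,500),(540,48))):print(n,tri(ray('top',*t(*a),Tt),ray('side',*s(*b),Ts)))
```

```bash
python3 m.py
```

```text
lock top [[0.6224, -0.1422], [0.5926, -0.2368], [0.5492, -0.2247], [0.5792, -0.1292]] mean [ 0.5859 -0.1833]
   len [0.0992 0.0451 0.1001 0.0451] ang [-107.5  164.4   72.5  -16.7]
plate top [[0.5886, -0.1774]] mean [ 0.5886 -0.1774]
plate side [[0.5875, -0.1762]] mean [ 0.5875 -0.1762]
red top [[0.5893, -0.1777]] mean [ 0.5893 -0.1777]
guard top [[0.6601, -0.301], [0.6182, -0.4248], [0.4856, -0.3823], [0.5233, -0.2599]] mean [ 0.5718 -0.342 ]
   len [0.1307 0.1392 0.128  0.1429] ang [-108.7  162.2   72.9  -16.7]
guard side [[0.6176, -0.4199], [0.4864, -0.3801], [0.5275, -0.2597], [0.6582, -0.2982]] mean [ 0.5724 -0.3395]
   len [0.1371 0.1272 0.1363 0.1283] ang [ 163.1   71.1  -16.4 -108.5]
tray top [[0.4667, -0.1242], [0.4678, -0.242], [0.3704, -0.2437], [0.3691, -0.1265]] mean [ 0.4185 -0.1841]
   len [0.1178 0.0974 0.1172 0.0976] ang [ -89.4 -179.    90.6    1.3]
stand top [[0.4104, -0.3226], [0.4152, -0.4129], [0.3588, -0.4151], [0.3534, -0.3259]] mean [ 0.3844 -0.3691]
   len [0.0905 0.0565 0.0894 0.0571] ang [ -87.  -177.8   93.4    3.3]
hend top [[0.383, -0.3447]] mean [ 0.383  -0.3447]
hend side [[0.3837, -0.3386]] mean [ 0.3837 -0.3386]
hbase side [[0.3818, -0.3459]] mean [ 0.3818 -0.3459]
marker top [[0.3851, -0.389]] mean [ 0.3851 -0.389 ]
block top [[0.609, -0.329], [0.5961, -0.3699], [0.5377, -0.3543], [0.551, -0.3131]] mean [ 0.5735 -0.3416]
   len [0.0429 0.0605 0.0434 0.0602] ang [-107.5  165.1   72.2  -15.4]
plate (array([ 0.5881564 , -0.17722174,  0.05101834]), np.float64(0.0011231703985117598))
hend (array([ 0.38272608, -0.34463251,  0.19502426]), np.float64(0.0005541214785506524))
```

Add to h.py:
```python
from scipy.spatial.transform import Rotation as R
def plan(x,y,z,deg):
    "shift in tool axes, turn that puts the tool's y line at deg"
    s=env.read_state();r=R.from_rotvec(s["ee_rot"]).as_matrix()
    d=r.T@(np.array([x,y,z])-s["position"]); a=np.degrees(np.arctan2(r[1,1],r[0,1]))
    w=(deg-a+90)%180-90
    print('shift',d.round(4),'turn %.3f'%-np.radians(w),'ydeg %.1f'%a,'tilt',r[:,2].round(4),'q',np.round(s['q'],2),'F',np.round(s['contact_force'],1),'t',s['t'])
```

Run:
```python
from h import *
Tt,Ts=(env.grab_frame(n)["T"] for n in("top","side"))
for n,a,b in(('label',(166,197),(257,323)),('org hi',(193,245),(320,340)),('org lo',(190,307),(415,342)),('plank',(193,238),(317,270))):print(n,tri(ray('top',*a,Tt),ray('side',*b,Ts)))
plan(.383,-.345,.23,3)
```

```text
label (array([ 0.57718428, -0.01442767,  0.12849692]), np.float64(0.0018990819950136318))
org hi (array([ 0.46648539, -0.06287825,  0.02333882]), np.float64(5.547513060741001e-05))
org lo (array([ 0.30119947, -0.06066282,  0.03231067]), np.float64(0.01255165177495624))
plank (array([ 0.47735264, -0.0939018 ,  0.17218943]), np.float64(0.00863402665874214))
shift [ 0.2273 -0.1623 -0.0162] turn -1.242 ydeg -68.2 tilt [-1.e-04  3.e-04 -1.e+00] q [-1.29  0.49  1.35  0.    1.3  -0.1 ] F [-0.4  0.4 -1. ] t 0.3
```

The manual's scale: shifts go in shares of 0.4 m and turns go in shares of pi rad. Converting my numbers, 0.2273 m / 0.4 = 0.5683, 0.19 m / 0.4 = 0.475, -1.242 rad / 3.1416 = -0.3953.

Call:
send_path --rows '[{"finger_gap": 0.07, "tx": 0.1, "ty": -0.0675, "tz": -0.04, "twist": -0.0446}, {"finger_gap": 0.07, "tx": 0.2, "ty": -0.135, "tz": -0.04, "twist": -0.0891}, {"finger_gap": 0.07, "tx": 0.275, "ty": -0.2, "tz": -0.04, "twist": -0.1337}, {"finger_gap": 0.07, "tx": 0.375, "ty": -0.27, "tz": -0.04, "twist": -0.1783}, {"finger_gap": 0.07, "tx": 0.475, "ty": -0.3375, "tz": -0.04, "twist": -0.2228}, {"finger_gap": 0.07, "tx": 0.5683, "ty": -0.4058, "tz": -0.04, "twist": -0.2674}, {"finger_gap": 0.07, "tx": 0.5683, "ty": -0.4058, "tz": -0.04, "twist": -0.3119}, {"finger_gap": 0.07, "tx": 0.5683, "ty": -0.4058, "tz": -0.04, "twist": -0.3565}, {"finger_gap": 0.07, "tx": 0.5683, "ty": -0.4058, "tz": -0.04, "twist": -0.3953}, {"finger_gap": 0.07, "tx": 0.5683, "ty": -0.4058, "tz": -0.04, "twist": -0.3953}, {"finger_gap": 0.07, "tx": 0.5683, "ty": -0.4058, "tz": -0.04, "twist": -0.3953}]' --clamp_n 30

```text
t: 1.4
position: [0.383, -0.3451, 0.2299]
ee_rot: [2.167, 2.274, 0.0]
contact_force: [-0.3, -0.4, -0.2]
gripper_width: 0.0702
gripper_force: 0.0
```

```bash
python3 -c "
from h import *
plan(.383,-.345,.142,3)"
```

```text
shift [0.0001 0.     0.0879] turn -0.004 ydeg 2.8 tilt [ 0.  0. -1.] q [-0.85  0.32  1.59  0.    1.23 -0.9 ] F [-0.3 -0.4 -0.2] t 1.4
```

Converted, 0.088 m / 0.4 = 0.22, 0.065 m / 0.4 = 0.1625.

Call:
send_path --rows '[{"finger_gap": 0.07, "tz": 0.075}, {"finger_gap": 0.07, "tz": 0.1625}, {"finger_gap": 0.07, "tz": 0.22}, {"finger_gap": 0.07, "tz": 0.22}, {"finger_gap": 0, "tz": 0.22}, {"finger_gap": 0, "tz": 0.22}, {"finger_gap": 0, "tz": 0.22}, {"finger_gap": 0, "tz": 0.22}, {"finger_gap": 0, "tz": 0.22}, {"finger_gap": 0, "tz": 0.22}, {"finger_gap": 0, "tz": 0.22}]' --clamp_n 40

```text
t: 2.5
position: [0.3831, -0.3451, 0.1421]
ee_rot: [2.163, 2.278, 0.0]
contact_force: [0.9, -0.6, 1.3]
gripper_width: 0.0254
gripper_force: 40.0
```

Run:
```python
from h import *
import cv2
f=env.grab_frame("side");cv2.imwrite("pics/side1.png",cv2.resize(f["image"][100:260,280:440],None,fx=3.7,fy=3.7,interpolation=2));plan(.383,-.345,.242,3)
```

```text
shift [ 0.0002 -0.0001 -0.0999] turn -0.000 ydeg 3.0 tilt [ 2.e-04 -2.e-04 -1.e+00] q [-0.85  0.43  1.7   0.    1.01 -0.9 ] F [ 0.8 -0.1  1.7] t 2.55
```

View pics/side1.png

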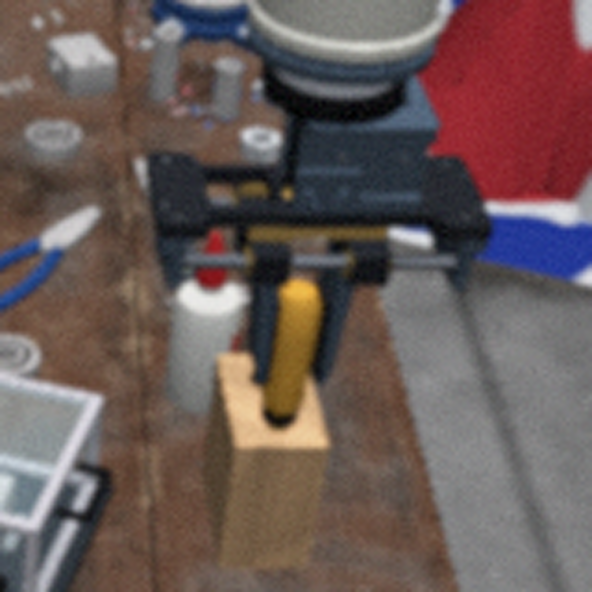

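The handle is held between the pads (crop 295,345) at 25.4 mm, the tool still hanging upright. Next I lift it, carry it over the bore, and check the tip against the hole.

Converted, -0.112 m / 0.4 = -0.28, -0.11 m / 0.4 = -0.275.

Call:
send_path --rows '[{"finger_gap": 0, "tz": -0.075}, {"finger_gap": 0, "tz": -0.175}, {"finger_gap": 0, "tz": -0.275}, {"finger_gap": 0, "tz": -0.28}, {"finger_gap": 0, "tz": -0.28}]'

```text
t: 3.05
position: [0.3832, -0.3453, 0.2544]
ee_rot: [2.162, 2.277, -0.0]
contact_force: [-0.3, 0.1, -0.6]
gripper_width: 0.0255
gripper_force: 40.0
```

```bash
python3 -c "
from h import *
plan(.5882,-.1772,.2,3)"
```

```text
shift [0.1573 0.2134 0.0544] turn -0.000 ydeg 3.0 tilt [ 0.0011 -0.0012 -1.    ] q [-0.85  0.3   1.55 -0.    1.29 -0.9 ] F [-0.3  0.1 -0.6] t 3.05
```

Converted, 0.2134 m / 0.4 = 0.5335, 0.178 m / 0.4 = 0.445.

Call:
send_path --rows '[{"finger_gap": 0, "tx": 0.06, "ty": 0.08}, {"finger_gap": 0, "tx": 0.125, "ty": 0.17}, {"finger_gap": 0, "tx": 0.1925, "ty": 0.26}, {"finger_gap": 0, "tx": 0.26, "ty": 0.35}, {"finger_gap": 0, "tx": 0.3275, "ty": 0.445}, {"finger_gap": 0, "tx": 0.3933, "ty": 0.5335, "tz": 0.05}, {"finger_gap": 0, "tx": 0.3933, "ty": 0.5335, "tz": 0.1125}, {"finger_gap": 0, "tx": 0.3933, "ty": 0.5335, "tz": 0.1365}, {"finger_gap": 0, "tx": 0.3933, "ty": 0.5335, "tz": 0.1365}, {"finger_gap": 0, "tx": 0.3933, "ty": 0.5335, "tz": 0.1365}]'

```text
t: 4.05
position: [0.5874, -0.1776, 0.1995]
ee_rot: [-2.164, -2.277, 0.0]
contact_force: [-0.3, 0.1, -1.2]
gripper_width: 0.0253
gripper_force: 40.0
```

Run:
```python
from h import *
import cv2
f=env.grab_frame("side");g=env.grab_frame("top")
k=lambda a:cv2.resize(a,None,fx=6,fy=6,interpolation=2)
cv2.imwrite("pics/b.png",np.hstack([k(f["image"][210:310,230:295]),k(g["image"][150:250,205:270])]));plan(.5882,-.1772,.2,3)
```

```text
shift [0.0006 0.0003 0.0004] turn -0.001 ydeg 2.9 tilt [ 1.3e-03 -6.0e-04 -1.0e+00] q [-0.39  0.49  1.39 -0.    1.26 -0.44] F [-0.3 -0.5 -1.2] t 4.15
```

View pics/b.png

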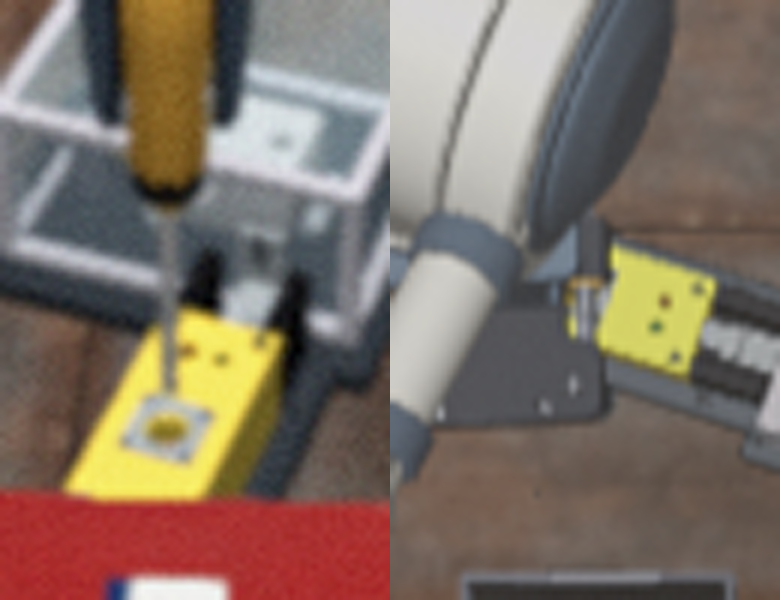

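The side half shows the tip at crop (169,390) and the hole centre at (167,430); the arm covers the hole in the top view.

Run:
```python
from h import *
Ts=env.grab_frame("side")["T"]
c=lambda u,v:(230+(u+.5)/6-.5,210+(v+.5)/6-.5)
for z in(.070,.072,.074):print('tip',z,onz('side',*c(169,390),z,Ts))
print('hole',onz('side',*c(167,430),.052,Ts)); plan(.588,-.1772,.2,3)
```

```text
tip 0.07 [ 0.58770437 -0.17682022  0.07      ]
tip 0.072 [ 0.58756852 -0.17491497  0.072     ]
tip 0.074 [ 0.58743267 -0.17300973  0.074     ]
hole [ 0.58842959 -0.17579741  0.052     ]
shift [0.0005 0.     0.0004] turn -0.001 ydeg 2.9 tilt [ 1.4e-03 -6.0e-04 -1.0e+00] q [-0.39  0.49  1.39 -0.    1.26 -0.44] F [-0.3 -0.3 -0.3] t 4.2
```

Converted, 0.03 m / 0.4 = 0.075, 0.028 m / 0.4 = 0.07.

Call:
send_path --rows '[{"finger_gap": 0, "ty": 0.0018, "tz": 0.03}, {"finger_gap": 0, "ty": 0.0018, "tz": 0.05}, {"finger_gap": 0, "ty": 0.0018, "tz": 0.07}, {"finger_gap": 0, "ty": 0.0018, "tz": 0.075}, {"finger_gap": 0, "ty": 0.0018, "tz": 0.075}]'

```text
t: 4.7
position: [0.5884, -0.1768, 0.1688]
ee_rot: [-2.162, -2.278, 0.001]
contact_force: [-0.6, 0.1, -0.2]
gripper_width: 0.0253
gripper_force: 40.0
```

Call:
send_path --rows '[{"finger_gap": 0, "tz": 0.0075}, {"finger_gap": 0, "tz": 0.0125}, {"finger_gap": 0, "tz": 0.0163}, {"finger_gap": 0, "tz": 0.0163}]'

```text
t: 5.1
position: [0.5887, -0.177, 0.1632]
ee_rot: [2.163, 2.278, 0.0]
contact_force: [-2.2, -0.1, 7.0]
gripper_width: 0.0252
gripper_force: 40.0
```

Converted, 0.0015 m / 0.4 = 0.0038, 0.001 m / 0.4 = 0.0025.

Call:
send_path --rows '[{"finger_gap": 0, "tz": 0.0025}, {"finger_gap": 0, "tz": 0.0038}, {"finger_gap": 0, "tz": 0.0038}, {"finger_gap": 0, "tz": 0.0038}, {"finger_gap": 0, "tz": 0.0038}, {"finger_gap": 0, "tz": 0.0038}]'

```text
t: 5.7
position: [0.5891, -0.1771, 0.1626]
ee_rot: [2.162, 2.277, 0.001]
contact_force: [-3.3, 1.0, 17.6]
gripper_width: 0.0253
gripper_force: 40.0
```

Run:
```python
from h import *
import cv2
f=env.grab_frame("side");cv2.imwrite("pics/s3.png",cv2.resize(f["image"][120:320,200:400],None,fx=2.5,fy=2.5,interpolation=2));plan(.3831,-.3451,.2544,3)
```

```text
shift [-0.1571 -0.2142 -0.092 ] turn -0.000 ydeg 3.0 tilt [ 1.5e-03 -7.0e-04 -1.0e+00] q [-0.39  0.53  1.43 -0.    1.18 -0.44] F [-3.7  0.4 18.3] t 5.75
```

View pics/s3.png

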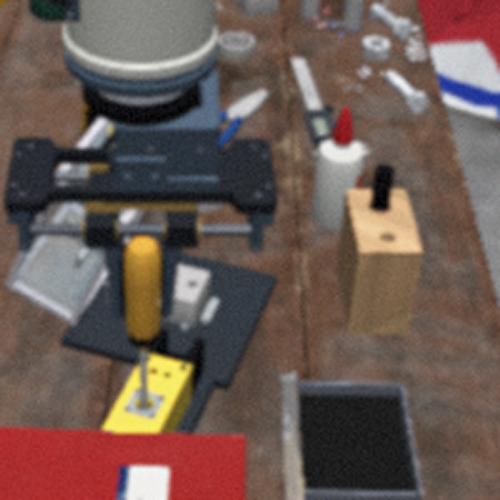

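The guard stands open (crop 60,265) and the block in the nest is free. The stand's empty hole shows at crop (389,237). I'll lift and carry the screwdriver back.

Converted, -0.2142 m / 0.4 = -0.5355, -0.1571 m / 0.4 = -0.3928.

Call:
send_path --rows '[{"finger_gap": 0, "tz": -0.05}, {"finger_gap": 0, "tz": -0.15}, {"finger_gap": 0, "tz": -0.235}, {"finger_gap": 0, "tx": -0.06, "ty": -0.085, "tz": -0.235}, {"finger_gap": 0, "tx": -0.125, "ty": -0.1725, "tz": -0.235}, {"finger_gap": 0, "tx": -0.1925, "ty": -0.2625, "tz": -0.235}, {"finger_gap": 0, "tx": -0.26, "ty": -0.35, "tz": -0.235}, {"finger_gap": 0, "tx": -0.3275, "ty": -0.445, "tz": -0.235}, {"finger_gap": 0, "tx": -0.38, "ty": -0.5175, "tz": -0.235}, {"finger_gap": 0, "tx": -0.3928, "ty": -0.5355, "tz": -0.235}, {"finger_gap": 0, "tx": -0.3928, "ty": -0.5355, "tz": -0.235}, {"finger_gap": 0, "tx": -0.3928, "ty": -0.5355, "tz": -0.235}]'

```text
t: 6.95
position: [0.3835, -0.3445, 0.2553]
ee_rot: [2.163, 2.278, 0.001]
contact_force: [1.0, 0.7, -0.6]
gripper_width: 0.0252
gripper_force: 40.0
```

Run:
```python
from h import *
import cv2
f=env.grab_frame("side");T=f["T"];cv2.imwrite("pics/s4.png",cv2.resize(f["image"][130:240,310:400],None,fx=5,fy=5,interpolation=2));plan(.383,-.345,.2544,3)
print(onz('side',200+389.5/2.5-.5,120+237.5/2.5-.5,.1,T))
```

```text
shift [-0.0007 -0.0007  0.0009] turn 0.000 ydeg 3.0 tilt [ 3.e-04  2.e-04 -1.e+00] q [-0.85  0.3   1.55  0.    1.29 -0.9 ] F [-0.1  0.2 -1. ] t 7.0
[ 0.38215625 -0.33969761  0.1       ]
```

View pics/s4.png

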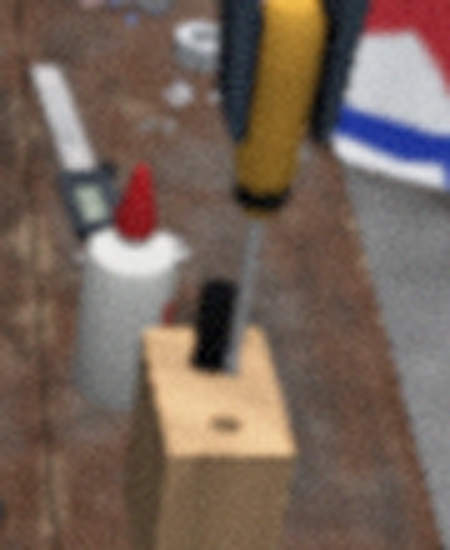

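The tip hangs at crop (232,368) and the stand hole is at (226,424).

Run:
```python
from h import *
T=env.grab_frame("side")["T"]
c=lambda u,v:(310+(u+.5)/5-.5,130+(v+.5)/5-.5)
for z in(.125,.127,.129):print('tip',z,onz('side',*c(232,368),z,T))
print('hole',onz('side',*c(226,424),.1,T))
p=np.array([onz('side',*c(*k),.1,T)[:2] for k in((147,328),(262,328),(295,455),(165,457))]);print(p,p.mean(0))
plan(.383,-.345,.2544,3)
```

```text
tip 0.125 [ 0.38285702 -0.34808465  0.125     ]
tip 0.127 [ 0.38339028 -0.34543529  0.127     ]
tip 0.129 [ 0.38392353 -0.34278593  0.129     ]
hole [ 0.38322992 -0.33999261  0.1       ]
[[ 0.41276083 -0.40993134]
 [ 0.3587932  -0.41298986]
 [ 0.35531573 -0.31995538]
 [ 0.4122233  -0.31556095]] [ 0.38477327 -0.36460938]
shift [-0.0008 -0.0008  0.0009] turn 0.001 ydeg 3.1 tilt [ 2.e-04  1.e-04 -1.e+00] q [-0.85  0.3   1.55  0.    1.29 -0.9 ] F [ 0.2  0.2 -1.3] t 7.05
```

Converted, 0.021 m / 0.4 = 0.0525, 0.01 m / 0.4 = 0.025.

Call:
send_path --rows '[{"finger_gap": 0, "tx": -0.002, "ty": -0.0013, "tz": 0.025}, {"finger_gap": 0, "tx": -0.002, "ty": -0.0013, "tz": 0.0525}, {"finger_gap": 0, "tx": -0.002, "ty": -0.0013, "tz": 0.0525}, {"finger_gap": 0, "tx": -0.002, "ty": -0.0013, "tz": 0.0525}]'

```text
t: 7.45
position: [0.3824, -0.3454, 0.2338]
ee_rot: [-2.162, -2.278, -0.0]
contact_force: [-0.7, 0.2, 0.0]
gripper_width: 0.0252
gripper_force: 40.0
```

Run:
```python
from h import *
import cv2
F=[env.grab_frame("side") for _ in range(6)];T=F[0]["T"]
a=np.mean([f["image"].astype(float) for f in F],0)
b=cv2.resize(cv2.imread("pics/s3.png"),(200,200),interpolation=cv2.INTER_AREA).astype(float)
d=np.abs(a[120:320,200:400]-b).max(2)
print('cols 348..364');
for r in range(196,219):print(r,d[r-120,148:165].astype(int))
np.save("a.npy",a);plan(.383,-.345,.2544,3)
```

```text
cols 348..364
196 [ 5  5  2 13  5  6  3 32 68 81 67 37 13  1  2  3  0]
197 [ 2  3  5  3  4  7  3 35 77 91 72 34  8  0  1  1  1]
198 [ 2  2  1  2  2  8  8 45 83 94 72 33  6  2  3  4  2]
199 [  2   5   4  11   2   8  15  53  97 103  69  31   5   3   3   3   2]
200 [ 2  2  3  5  5  0 16 52 95 99 62 24  5  3  2  2  5]
201 [ 2  6  0  5 10  5 10 47 86 92 53 20  4  1  1  3  2]
202 [ 2  4  1  6  5  2 10 42 77 85 45 15  4  2  1  2  5]
203 [ 0  3  6  7  2  6 21 48 78 72 37  8  3  5  1  2  5]
204 [ 1  3  1  4  9  5 30 63 90 71 33  8  0  1  4  1  2]
205 [ 2  1  2  6  2  2 24 67 94 70 26  8  4  2  3  2  2]
206 [ 2  3  2  1  0  8 31 72 91 64 23  7  0  1  5  2  2]
207 [ 1  1  3  2  4 10 35 77 89 55 21  6  1  3  6  1  5]
208 [ 2  2  1  1  3  8 43 85 84 46 14  3  1  1  2  1  2]
209 [ 0  2  3  1  1  4 41 86 82 42  7  1  3  6  3  4  1]
210 [ 5  2  2  3  6 13 49 91 79 33  5  1  4  3  3  3  2]
211 [ 1  4  4  5  3 14 51 86 73 26  3  1  0  0  2  3  2]
212 [ 5  4  1  1  2 10 35 61 52 17  4  5  4  2  3  0  4]
213 [ 2  2  0  3  4  6 16 26 18  6  3  1  4  4  5  2  3]
214 [3 3 4 4 2 4 1 5 4 5 1 0 3 2 4 0 3]
215 [3 0 2 5 2 2 4 5 4 2 2 4 1 2 2 1 2]
216 [3 4 0 3 2 5 2 2 2 2 1 1 2 3 0 6 2]
217 [4 1 2 2 1 4 3 0 1 4 1 2 4 4 1 2 2]
218 [3 3 1 2 3 1 4 3 4 3 2 0 4 1 4 2 5]
shift [ 0.0008  0.0006 -0.0198] turn -0.000 ydeg 3.0 tilt [ 3.e-04 -4.e-04 -1.e+00] q [-0.85  0.32  1.58 -0.    1.24 -0.9 ] F [-0.9  0.8 -0.6] t 7.75
```

Run:
```python
from h import *
import cv2
T=env.grab_frame("side")["T"];a=np.load("a.npy")
b=cv2.resize(cv2.imread("pics/s3.png"),(200,200),interpolation=cv2.INTER_AREA)
print(b[205-120:222-120,148:165].mean(2).astype(int))
print('tip',onz('side',355.3,212.4,.106,T))
```

```text
[[173 168 157 144 142 140 152 165 175 177 177 181 175 178 184 180 159]
 [185 187 180 175 171 173 174 177 177 179 177 180 176 176 181 180 162]
 [190 190 189 186 185 183 177 178 177 178 180 179 176 178 180 179 170]
 [193 189 190 190 189 188 186 182 178 175 177 175 176 177 178 178 176]
 [195 194 194 192 191 188 189 188 187 184 179 176 177 178 177 179 179]
 [201 198 199 197 194 192 193 190 192 190 187 185 182 179 177 172 175]
 [201 202 201 202 198 196 192 191 192 190 191 188 186 184 184 180 181]
 [202 201 199 198 191 187 178 178 183 189 191 194 193 190 188 186 189]
 [199 200 199 191 176 159 152 150 157 172 187 192 195 194 194 190 191]
 [194 196 196 181 151 132 122 119 125 148 175 192 196 196 195 191 192]
 [190 190 189 179 152 135 127 120 119 141 175 195 199 199 194 195 194]
 [187 188 187 185 175 165 154 150 150 164 186 198 203 202 199 201 199]
 [188 186 186 187 185 183 183 180 182 190 194 201 202 202 200 201 202]
 [191 189 186 187 186 185 188 190 194 191 196 196 201 199 198 201 203]
 [186 186 185 182 183 182 179 183 188 190 192 196 197 198 199 197 197]
 [163 162 154 152 155 157 156 159 165 171 173 175 177 175 176 178 175]
 [126 121 115 111 114 118 118 117 124 130 134 131 130 134 132 133 129]]
tip [ 0.38291722 -0.33957365  0.106     ]
```

Tip and hole agree to about 2 mm, so I shift 1.5 mm along +y and go in carefully.

Converted, 0.015 m / 0.4 = 0.0375, 0.0015 m / 0.4 = 0.0038.

Call:
send_path --rows '[{"finger_gap": 0, "tx": 0.0038, "tz": 0.01}, {"finger_gap": 0, "tx": 0.0038, "tz": 0.025}, {"finger_gap": 0, "tx": 0.0038, "tz": 0.0375}, {"finger_gap": 0, "tx": 0.0038, "tz": 0.0375}]'

```text
t: 8.2
position: [0.382, -0.3438, 0.2184]
ee_rot: [-2.162, -2.277, -0.0]
contact_force: [0.8, 0.6, -0.8]
gripper_width: 0.0254
gripper_force: 40.0
```

Converted, 0.075 m / 0.4 = 0.1875, 0.074 m / 0.4 = 0.185.

Call:
send_path --rows '[{"finger_gap": 0, "tx": -0.0013, "ty": 0.0018, "tz": 0.05}, {"finger_gap": 0, "tx": -0.0013, "ty": 0.0018, "tz": 0.1125}, {"finger_gap": 0, "tx": -0.0013, "ty": 0.0018, "tz": 0.1625}, {"finger_gap": 0, "tx": -0.0013, "ty": 0.0018, "tz": 0.185}, {"finger_gap": 0, "tx": -0.0013, "ty": 0.0018, "tz": 0.1875}, {"finger_gap": 0, "tx": -0.0013, "ty": 0.0018, "tz": 0.1875}]'

```text
t: 8.8
position: [0.3833, -0.3449, 0.1448]
ee_rot: [2.163, 2.278, -0.0]
contact_force: [-0.2, 1.0, -0.6]
gripper_width: 0.0252
gripper_force: 40.0
```

Converted, 0.0022 m / 0.4 = 0.0055, 0.0015 m / 0.4 = 0.0038.

Call:
send_path --rows '[{"finger_gap": 0, "tz": 0.0038}, {"finger_gap": 0, "tz": 0.0055}, {"finger_gap": 0, "tz": 0.0055}]'

```text
t: 9.1
position: [0.3832, -0.3448, 0.1425]
ee_rot: [2.162, 2.278, -0.0]
contact_force: [0.8, 0.4, -0.3]
gripper_width: 0.0252
gripper_force: 40.0
```

Call:
send_path --rows '[{"finger_gap": 0.02}, {"finger_gap": 0.06}, {"finger_gap": 0.06}, {"finger_gap": 0.06}, {"finger_gap": 0.06}, {"finger_gap": 0.06, "tz": -0.075}, {"finger_gap": 0.06, "tz": -0.175}, {"finger_gap": 0.06, "tz": -0.275}, {"finger_gap": 0.06, "tz": -0.275}]'

```text
t: 10.0
position: [0.3847, -0.3464, 0.257]
ee_rot: [2.157, 2.273, -0.001]
contact_force: [1.4, -0.7, -0.5]
gripper_width: 0.0599
gripper_force: 0.0
```

Run:
```python
from h import *
import cv2
f=[env.grab_frame(n)["image"] for n in("side","top")]
k=lambda a,s:cv2.resize(a,None,fx=s,fy=s,interpolation=2)
cv2.imwrite("pics/s5.png",np.hstack([k(f[0][150:290,225:385],2.75),k(f[1][165:305,205:345],2.75)]))
plan(.5727,-.3416,.23,73.2)
```

```text
shift [-0.0065  0.1893  0.0229] turn -1.226 ydeg 3.0 tilt [ 0.0011 -0.0013 -1.    ] q [-0.85  0.3   1.56 -0.    1.28 -0.9 ] F [ 0.6 -0.  -0.3] t 10.1
```

View pics/s5.png

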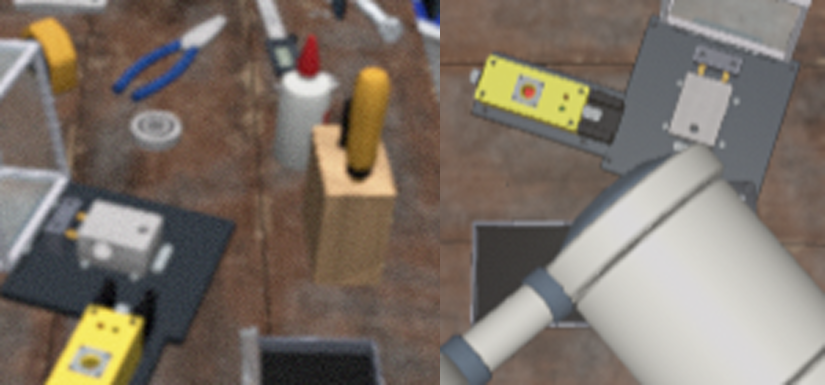

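The screwdriver hangs in its hole with the shoulder on the face, and the block sits in the nest at right-half (702,108), free from above. Next I go over the block.

Converted, 0.1893 m / 0.4 = 0.4733, -0.0065 m / 0.4 = -0.0163, -1.223 rad / 3.1416 = -0.3893.

Call:
send_path --rows '[{"finger_gap": 0.075, "tx": -0.0025, "ty": 0.0625, "twist": -0.0414}, {"finger_gap": 0.075, "tx": -0.005, "ty": 0.1375, "twist": -0.0859}, {"finger_gap": 0.075, "tx": -0.0075, "ty": 0.225, "twist": -0.1305}, {"finger_gap": 0.075, "tx": -0.01, "ty": 0.3125, "twist": -0.1751}, {"finger_gap": 0.075, "tx": -0.0125, "ty": 0.4, "twist": -0.2196}, {"finger_gap": 0.075, "tx": -0.0163, "ty": 0.4733, "twist": -0.2642}, {"finger_gap": 0.075, "tx": -0.0163, "ty": 0.4733, "tz": 0.05, "twist": -0.3088}, {"finger_gap": 0.075, "tx": -0.0163, "ty": 0.4733, "tz": 0.125, "twist": -0.3533}, {"finger_gap": 0.075, "tx": -0.0163, "ty": 0.4733, "tz": 0.225, "twist": -0.3893}, {"finger_gap": 0.075, "tx": -0.0163, "ty": 0.4733, "tz": 0.275, "twist": -0.3893}, {"finger_gap": 0.075, "tx": -0.0163, "ty": 0.4733, "tz": 0.275, "twist": -0.3893}]'

```text
t: 11.2
position: [0.5702, -0.3397, 0.1375]
ee_rot: [-0.462, -3.1, -0.006]
contact_force: [-1.2, 0.5, -0.5]
gripper_width: 0.075
gripper_force: 0.0
```

```bash
python3 -c "
from h import *
plan(.5727,-.3416,.024,73)"
```

```text
shift [-0.0038 -0.0014  0.1134] turn 0.001 ydeg 73.0 tilt [-0.0064  0.0047 -1.    ] q [-0.63  0.63  1.32  0.    1.2  -1.9 ] F [-1.2  0.5 -0.5] t 11.2
```

Call:
send_path --rows '[{"finger_gap": 0.075}, {"finger_gap": 0.075}]'

```text
t: 11.4
position: [0.573, -0.3417, 0.1433]
ee_rot: [0.463, 3.106, -0.001]
contact_force: [-1.0, -0.3, 0.2]
gripper_width: 0.0752
gripper_force: 0.0
```

```bash
python3 -c "
from h import *
plan(.5727,-.3416,.024,73)"
```

```text
shift [5.000e-04 1.000e-04 1.193e-01] turn 0.001 ydeg 73.0 tilt [ 1.3e-03 -9.0e-04 -1.0e+00] q [-0.63  0.62  1.31 -0.    1.21 -1.9 ] F [-1.  -0.3  0.2] t 11.4
```

Converted, 0.119 m / 0.4 = 0.2975, 0.1 m / 0.4 = 0.25.

Call:
send_path --rows '[{"finger_gap": 0.075, "tz": 0.075}, {"finger_gap": 0.075, "tz": 0.175}, {"finger_gap": 0.075, "tz": 0.25}, {"finger_gap": 0.075, "tz": 0.2975}, {"finger_gap": 0.075, "tz": 0.2975}, {"finger_gap": 0.075, "tz": 0.2975}]'

```text
t: 12.0
position: [0.5732, -0.3418, 0.0245]
ee_rot: [0.463, 3.106, -0.001]
contact_force: [0.5, -0.8, 0.1]
gripper_width: 0.0748
gripper_force: 0.0
```

Call:
send_path --rows '[{"finger_gap": 0.05}, {"finger_gap": 0.044}, {"finger_gap": 0.04}, {"finger_gap": 0.03}, {"finger_gap": 0.03}, {"finger_gap": 0.03}]' --clamp_n 35

```text
t: 12.6
position: [0.5726, -0.3413, 0.0236]
ee_rot: [0.463, 3.107, -0.0]
contact_force: [-0.9, 2.2, 7.0]
gripper_width: 0.0447
gripper_force: 35.0
```

Converted, -0.126 m / 0.4 = -0.315, -0.1 m / 0.4 = -0.25.

Call:
send_path --rows '[{"finger_gap": 0.03, "tz": -0.025}, {"finger_gap": 0.03, "tz": -0.075}, {"finger_gap": 0.03, "tz": -0.15}, {"finger_gap": 0.03, "tz": -0.25}, {"finger_gap": 0.03, "tz": -0.315}, {"finger_gap": 0.03, "tz": -0.315}, {"finger_gap": 0.03, "tz": -0.315}]' --clamp_n 55

```text
t: 13.3
position: [0.5721, -0.3411, 0.1486]
ee_rot: [-0.463, -3.107, -0.0]
contact_force: [0.2, -0.3, -7.6]
gripper_width: 0.0444
gripper_force: 55.0
```

```bash
python3 -c "
from h import *
plan(.4185,-.1841,.15,1)"
```

```text
shift [ 0.1927  0.1054 -0.0013] turn 1.258 ydeg 73.1 tilt [-4.e-04  2.e-04 -1.e+00] q [-0.63  0.61  1.31 -0.    1.22 -1.9 ] F [ 0.2 -0.3 -7.6] t 13.3
```

Converted, 0.1927 m / 0.4 = 0.4818, 0.185 m / 0.4 = 0.4625, 1.258 rad / 3.1416 = 0.4004.

Call:
send_path --rows '[{"finger_gap": 0.03, "tx": 0.0375, "ty": 0.02, "twist": 0.0382}, {"finger_gap": 0.03, "tx": 0.1, "ty": 0.055, "twist": 0.0796}, {"finger_gap": 0.03, "tx": 0.1625, "ty": 0.09, "twist": 0.121}, {"finger_gap": 0.03, "tx": 0.225, "ty": 0.1225, "twist": 0.1623}, {"finger_gap": 0.03, "tx": 0.2875, "ty": 0.1575, "twist": 0.2037}, {"finger_gap": 0.03, "tx": 0.35, "ty": 0.1925, "twist": 0.2451}, {"finger_gap": 0.03, "tx": 0.4125, "ty": 0.225, "twist": 0.2865}, {"finger_gap": 0.03, "tx": 0.4625, "ty": 0.2525, "twist": 0.3279}, {"finger_gap": 0.03, "tx": 0.4818, "ty": 0.2635, "twist": 0.3661}, {"finger_gap": 0.03, "tx": 0.4818, "ty": 0.2635, "twist": 0.4004}, {"finger_gap": 0.03, "tx": 0.4818, "ty": 0.2635, "twist": 0.4004}, {"finger_gap": 0.03, "tx": 0.4818, "ty": 0.2635, "twist": 0.4004}, {"finger_gap": 0.03, "tx": 0.4818, "ty": 0.2635, "twist": 0.4004}]'

```text
t: 14.6
position: [0.4186, -0.1843, 0.1485]
ee_rot: [-2.199, -2.242, 0.0]
contact_force: [0.4, -0.2, -6.3]
gripper_width: 0.045
gripper_force: 55.0
```

```bash
python3 -c "
from h import *
plan(.4185,-.1841,.0196,1)"
```

```text
shift [ 1.000e-04 -0.000e+00  1.289e-01] turn 0.002 ydeg 1.1 tilt [-1.e-03  6.e-04 -1.e+00] q [-0.55  0.35  1.83  0.    0.97 -0.56] F [ 0.4 -0.2 -6.3] t 14.6
```

Converted, 0.129 m / 0.4 = 0.3225, 0.128 m / 0.4 = 0.32.

Call:
send_path --rows '[{"finger_gap": 0.03, "tz": 0.075}, {"finger_gap": 0.03, "tz": 0.175}, {"finger_gap": 0.03, "tz": 0.2625}, {"finger_gap": 0.03, "tz": 0.305}, {"finger_gap": 0.03, "tz": 0.32}, {"finger_gap": 0.03, "tz": 0.3225}, {"finger_gap": 0.03, "tz": 0.3225}]'

```text
t: 15.3
position: [0.4193, -0.1846, 0.0207]
ee_rot: [2.201, 2.24, 0.0]
contact_force: [-0.1, -0.0, -7.1]
gripper_width: 0.0446
gripper_force: 55.0
```

Call:
send_path --rows '[{"finger_gap": 0.03, "tz": 0.0025}, {"finger_gap": 0.03, "tz": 0.005}, {"finger_gap": 0.03, "tz": 0.005}, {"finger_gap": 0.03, "tz": 0.005}]'

```text
t: 15.7
position: [0.4189, -0.1844, 0.0184]
ee_rot: [2.202, 2.24, 0.0]
contact_force: [-0.6, 0.6, -6.3]
gripper_width: 0.0447
gripper_force: 55.0
```

Converted, 0.0012 m / 0.4 = 0.003, 0.0006 m / 0.4 = 0.0015.

Call:
send_path --rows '[{"finger_gap": 0.03, "tz": 0.0015}, {"finger_gap": 0.03, "tz": 0.003}, {"finger_gap": 0.03, "tz": 0.003}]'

```text
t: 16.0
position: [0.4188, -0.1843, 0.0169]
ee_rot: [-2.202, -2.24, 0.0]
contact_force: [0.1, 0.0, -5.8]
gripper_width: 0.0447
gripper_force: 55.0
```

Converted, 0.001 m / 0.4 = 0.0025, 0.0005 m / 0.4 = 0.0013.

Call:
send_path --rows '[{"finger_gap": 0.03, "tz": 0.0013}, {"finger_gap": 0.03, "tz": 0.0025}, {"finger_gap": 0.03, "tz": 0.0025}, {"finger_gap": 0.03, "tz": 0.0025}]'

```text
t: 16.4
position: [0.4188, -0.1843, 0.0166]
ee_rot: [2.202, 2.24, 0.0]
contact_force: [-2.7, 2.7, 17.8]
gripper_width: 0.0444
gripper_force: 55.0
```

Firm contact with the floor at the expected height. Now I back off half a millimetre, release gently and retreat.

The manual's scale: shifts go in shares of 0.4 m and turns go in shares of pi rad. Converting my numbers, -0.0006 m / 0.4 = -0.0015.

Call:
send_path --rows '[{"finger_gap": 0.03, "tz": -0.0015}, {"finger_gap": 0.03, "tz": -0.0015}, {"finger_gap": 0.047, "tz": -0.0015}, {"finger_gap": 0.055, "tz": -0.0015}, {"finger_gap": 0.055, "tz": -0.0015}, {"finger_gap": 0.055, "tz": -0.0015}]' --clamp_n 20

```text
t: 17.0
position: [0.4189, -0.1844, 0.0165]
ee_rot: [2.202, 2.24, 0.0]
contact_force: [-0.2, 0.9, 0.2]
gripper_width: 0.0552
gripper_force: 0.0
```

Call:
send_path --rows '[{"finger_gap": 0.055, "tz": -0.05}, {"finger_gap": 0.055, "tz": -0.15}, {"finger_gap": 0.055, "tz": -0.275}, {"finger_gap": 0.055, "tz": -0.375}, {"finger_gap": 0.055, "tz": -0.5}, {"finger_gap": 0.055, "tx": -0.375, "tz": -0.55}, {"finger_gap": 0.055, "tx": -0.375, "tz": -0.55}, {"finger_gap": 0.055, "tx": -0.475, "tz": -0.55}, {"finger_gap": 0.055, "tx": -0.575, "tz": -0.55}, {"finger_gap": 0.055, "tx": -0.575, "tz": -0.55}, {"finger_gap": 0.055, "tx": -0.575, "tz": -0.55}]'

```text
t: 18.1
position: [0.4224, -0.4182, 0.2361]
ee_rot: [2.205, 2.236, -0.001]
contact_force: [0.2, 0.3, 0.4]
gripper_width: 0.0548
gripper_force: 0.0
```

Run:
```python
from h import *
import cv2
f=[env.grab_frame(n)["image"] for n in("side","top")]
k=lambda a,s:cv2.resize(a,None,fx=s,fy=s,interpolation=2)
cv2.imwrite("pics/s6.png",np.hstack([k(f[0][130:330,175:375],2),k(f[1][130:330,195:395],2)]))
```

```text
(no output)
```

View pics/s6.png

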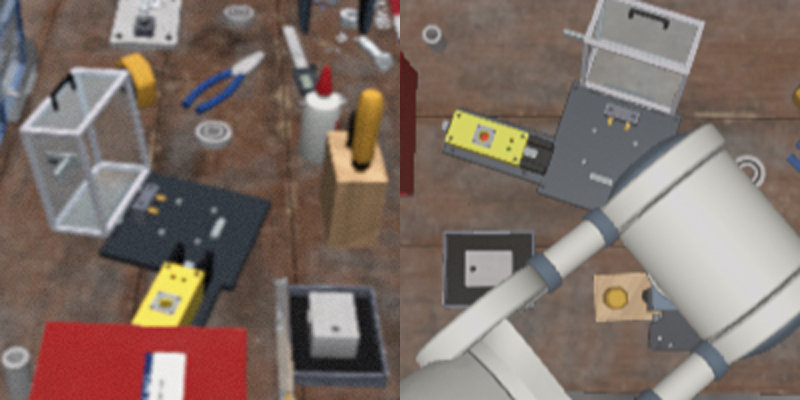

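The block lies flat in the tray (side-half 333,322; top-half 488,268). The screwdriver hangs in its hole, the guard stands open, and the spacer, bottle and bearing are in place.

Call:
send_path --rows '[{"finger_gap": 0.055}, {"finger_gap": 0.055}]'

```text
t: 18.4
position: [0.4228, -0.4132, 0.2366]
ee_rot: [-2.201, -2.241, -0.0]
contact_force: [0.4, -0.5, 0.1]
gripper_width: 0.0549
gripper_force: 0.0
```

```bash
python3 -c "
from cell import env
print(env.sign_off())"
```

```text
the job is handed in; nothing more can be done
None
```

The job is done and was handed in at 18.4 s: the guard is open, the screwdriver hangs back in its hole, the steel block lies flat in the grey tray, and the glue bottle, bearing and spacer were not touched; the hand-in returned no verdict.

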